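# Turn the orange-faced pump plate over on the flip stand

## Task

The orange-faced pump plate has to dry with its bare steel side up, and must not be turned over in the gripper. Pick it up and hold it level, orange side up, a few centimetres above the top edge of the flip stand's ramp with about three quarters of its length out past the edge, then let it drop so that the edge catches its near end and it flips over by itself into the stand's tray, to lie flat there with the orange side down. Leave the blue-faced and the white-faced plates where they are.

Things in the scene. Friction and masses are not known exactly. Their poses are not given: they have to be found in the camera images.
- plate_orange: Steel plate 64 x 44 x 8 mm (own x, y, z), about 80 g, its +z face orange, -z face bare steel. Origin at its centre. Lies orange side up on one of three pedestals of a low black rail, underside 20 mm above the bench, long x axis along the rail (within 0.1 rad); plates are 90 mm apart in line. Pedestals are only 26 mm wide: fingers closing on the 44 mm width may go 10 mm below the underside.
- stand: Flip stand, fixed: aluminium ramp 140 mm wide, rising at 0.6 rad towards the stand's own +x up to a dark straight crest; open below and beyond it. Origin on the bench straight below the crest's middle; y along the crest, z up, +x level, from ramp to open side. Lilac open tray underneath: x -55 to +130 mm, y -70 to +70 mm, rim 28 mm high, walls and floor 4 mm.
- crest (a point): Middle of the crest (the ramp's top edge), 130 mm above the bench; axes as the stand's. A plate let go level, its 64 mm length along x, its middle 17 mm beyond the crest (x = +17 mm) and underside 40 mm above it, catches its near end, turns over towards +x and lands upside down in the tray. With its middle at x below 0 it slides back down the ramp, beyond +32 mm it misses the crest.
- plate_blue: Bystander: plate of the same size with a blue face, lying face up on another pedestal of the rail. Origin at its centre.
- plate_white: Bystander: plate of the same size with a white face, lying face up on another pedestal of the rail. Origin at its centre.
There are look-alikes about, which are no part of the job. Of the things that look like the stand, take the one that is farthest to the robot's right at the start.

How it is judged:
On the way, in this order (a step that is already met when the one before it is completed fails the run):
1. the orange-faced plate is held level, orange side up, above the crest of the flip stand (z of plate_orange in the frame of stand above 0.145 m and x of plate_orange in the frame of stand between -0.05 and 0.08 m and y of plate_orange in the frame of stand between -0.06 and 0.06 m and angle between plate_orange's own z axis and vertical below 0.3 rad and contact force between the fingers and plate_orange above 0.5 N), for 0.1 s.
2. let go, the plate turns over by itself at the crest, the fingers off it (contact force between the fingers and plate_orange below 0.3 N and angle between plate_orange's own z axis and vertical between 0.5 and 2.5 rad and x of plate_orange in the frame of stand between -0.06 and 0.1 m).
At the end, for the whole second after the job is handed in: The orange-faced plate lies at rest and released on the floor of the stand's tray, orange side down, flat within 10 degrees; the blue-faced and white-faced plates are within 20 mm of where they started (angle between plate_orange's own z axis and vertical above 2.96 rad and x of plate_orange in the frame of stand between -0.05 and 0.125 m and y of plate_orange in the frame of stand between -0.065 and 0.065 m and z of plate_orange in the frame of stand below 0.02 m and linear speed of plate_orange below 0.02 m/s and distance of each of plate_blue, plate_white from where it was at the start of the episode below 0.02 m); the robot touches nothing.
It fails at once if the plate was turned over in the gripper instead of by the drop (angle between plate_orange's own z axis and vertical above 0.8 rad and contact force between the fingers and plate_orange above 4 N).
It fails at once if the blue-faced or white-faced plate was moved by more than 20 mm (distance of any of plate_blue, plate_white from where it was at the start of the episode above 0.02 m).
It also fails if it takes over 38 s, if anything falls off the work surface, if the arm or the gripper's body presses on something with over 40 N, if the wrist force passes 120 N, or if a joint passes its speed limit or range.

## Robot

A 7-joint arm with a two-finger parallel gripper is mounted at the origin on the work surface. World frame = base frame: x ahead of the robot, y to its left, z up, the work surface at z = 0. Lengths are in m, angles in rad, forces in N, time in s.
With the tool pointing down it reaches from about 0.35 to 0.9 m from the base axis. Payload 8.1 kg.
Tool frame: the origin (TCP) lies midway between the tips of the shut fingers; the grasp point (between the pads) lies behind it (manip.tcp_to_grasp is the z of the grasp point in the tool frame, in m); z points along the fingers, y is the direction in which the jaws open and shut (so a half turn about z gives the same grasp; the last joint's range is limited). The gripper opens to 92 mm and grips with 3 to 60 N. Pads are 19 mm wide; open, the fingers measure 130 mm over their backs; the gripper's body (75 mm by 190 mm) begins 47 mm behind the grasp point.
Start: joints at [1.236, 0.434, 0.025, 1.573, -0.012, 1.134, -0.075], TCP at [0.144, -0.608, 0.189] pointing down, gripper open.
Joint ranges: [-2.62, 2.62], [-0.44, 2.09], [-1.27, 1.32], [0.08, 2.57], [-1.32, 4.46], [0.12, 2], [-2.74, 2.74]. Speed limits (rad/s): [2.22, 2.22, 3.01, 3.01, 3.14, 3.14, 3.14].

## Interface

Orientations are given as a 3x3 rotation matrix whose columns are the frame's x, y, z axes.
In Python, from plant import manip, viewer gives the robot as it stands.
- The arm moves only by the shell command python3 -m handwheel 'ROWS'. ROWS is JSON, a list of rows, each an object with "gripper": the finger opening in cm, from 0 to 9.18; "linear": the shift along the tool's x, y, z in cm, a list of three; "yaw": the turn about the tool's z in degrees. In form: [{"gripper": gripper, "linear": [tx, ty, tz], "yaw": yaw}, ...]. A call has 1 to 20 rows; each row is the pose to reach, as a shift and turn from the pose measured when the call began, along the tool's axes at that moment; what a row does not reach only later rows make up. A row lasts 1/10 s, in which the tool goes at most 50 mm and 8.59 degrees, less where a joint would pass 70% of its speed; a pose out of reach is approached as far as the arm can. A call with a gripper value outside its range is refused whole. The fingers move at their own pace and stop on an object; the grip force is fixed at half the most. Time passes only in rows, so rows that repeat a pose let the fingers close. It gives the time, the measured TCP pose, the force and the opening at its end, in the units of the state.
- manip.get_state(): the state, without advancing time (a new reading comes with each control period).
- viewer.get_image(name): name is "side" or "top"; returns a dict with "frame" (420x560x3 uint8, red, green, blue), "fx", "fy", "cx", "cy" (pixels), "k1" (the pictures are not rectified: a ray, as slopes to the right and down, at radius r is drawn at 1 + k1 r^2 times it, then the intrinsics apply), "rvec" (rotation vector, rad) and "tvec" (3), from world to camera coordinates, as OpenCV has them. Camera axes: x right, y down, z forward; pixel columns grow to the right and rows downward; lengths in m; the calibration is good to about 2 mm. A picture is of the moment at which its call begins. There is no depth.
- manip.finish_job(): hands the job in, once; it reports no verdict.
The state is a dict: "time": time; "qpos": joint angles; "qd": joint speeds; "joint_efforts": joint torques, N m; "position": TCP position; "tool_rot": TCP orientation; "contact_force": force on the tool from outside, world axes, zero at the start; "moment": the same for the moment, N m; "opening": opening from 0.0 (shut) to 1.0 (fully open).
Only numpy, scipy, OpenCV 4.12 (cv2) and the standard library are available. Lean on these libraries where they do the work, as an engineer would, in place of code of your own. Each camera call takes 0.05 s, during which the arm holds its last target.

## Working session

There is one attempt and no reset: what is moved stays moved. The work goes in short steps, Python scripts to look and compute and a shell command to move; the robot and the scene stay as the last step left them, time stands still between calls to the robot, and variables do not carry over. Pictures are saved under pics/ and viewed, and the job is handed in when it is done.

```bash
mkdir -p pics; ls; python3 - <<'E'
from plant import manip, viewer
import cv2,pickle
s=manip.get_state(); print(s['time'],s['position'],s['tool_rot'],s['opening'],manip.tcp_to_grasp)
for n in('side','top'):
    d=viewer.get_image(n); pickle.dump(d,open(f'{n}0.pkl','wb'))
    print(n,{k:d[k] for k in d if k!='frame'})
    cv2.imwrite(f'pics/{n}0.png',d['frame'][:,:,::-1])
E
```

```text
pics
0.0 [ 0.14340093 -0.60773151  0.18795681] [[ 9.73262155e-01  2.29696614e-01 -4.94061381e-04]
 [ 2.29697104e-01 -9.73261014e-01  1.49651868e-03]
 [-1.37105407e-04 -1.56998946e-03 -9.99998758e-01]] 0.9982918328349061 -0.0188
side {'fx': 428.8171684101052, 'fy': 428.8171684101052, 'cx': 277.85956125257627, 'cy': 207.6742724979768, 'k1': -0.1159549730401587, 'rvec': array([ 2.33181285,  1.12477086, -0.32341733]), 'tvec': array([-0.37286155, -0.25767964,  1.19832258])}
top {'fx': 407.08255633326706, 'fy': 407.08255633326706, 'cx': 280.86877600894604, 'cy': 212.68063835247193, 'k1': -0.061641260902154354, 'rvec': array([ 2.19412977, -2.16338543,  0.0879216 ]), 'tvec': array([0.06387216, 0.49951262, 0.93624366])}
```

View pics/side0.png

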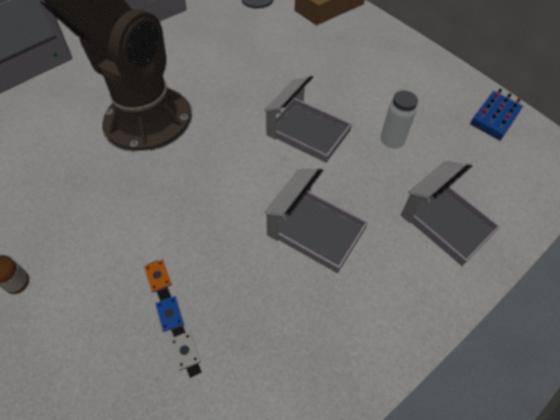

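View pics/top0.png

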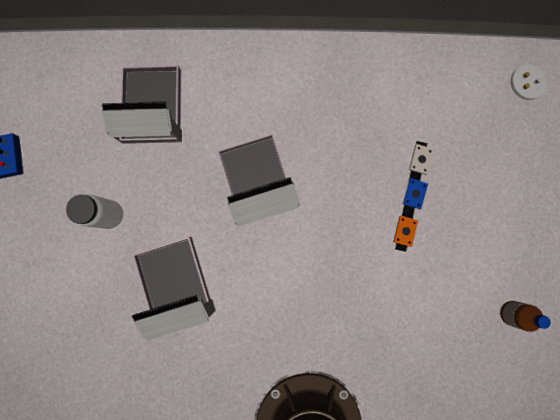

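The top view shows three stand-like things: A at about (143,105), B at about (258,180) and C at about (170,290). The orange plate is at (405,232). I'll convert these to world positions and enlarge the crops.

```bash
cat > h.py <<'E'
import numpy as np,cv2,pickle
from scipy.optimize import least_squares
def load(f): return pickle.load(open(f,'rb'))
def proj(d,P):
    P=np.atleast_2d(P).astype(float)
    K=np.array([[d['fx'],0,d['cx']],[0,d['fy'],d['cy']],[0,0,1]])
    return cv2.projectPoints(P,d['rvec'],d['tvec'],K,np.array([d['k1'],0,0,0.]))[0][:,0]
def unproj(d,uv,z):
    K=np.array([[d['fx'],0,d['cx']],[0,d['fy'],d['cy']],[0,0,1]])
    n=cv2.undistortPointsIter(np.array(uv,float).reshape(-1,1,2),K,np.array([d['k1'],0,0,0.]),None,None,(3,50,1e-10))[:,0]
    R=cv2.Rodrigues(d['rvec'])[0]; C=-R.T@d['tvec']
    r=np.c_[n,np.ones(len(n))]@R
    return C+r*((z-C[2])/r[:,2])[:,None]
E
python3 - <<'E'
from h import *
t=load('top0.pkl');s=load('side0.pkl')
print('crestsA,B,C top',unproj(t,[(103,104),(171,104),(228,200),(298,180),(134,318),(208,300)],.13).round(3))
print('plates top',unproj(t,[(405,232),(416,194),(422,159)],.028).round(3))
print('plates side',unproj(s,[(157,275),(169,313),(184,350)],.028).round(3))
print('base',proj(t,[0,0,0]),proj(s,[0,0,0]))
def crop(d,x,y,w,h,k,f): cv2.imwrite(f,cv2.resize(d['frame'][y:y+h,x:x+w,::-1],None,fx=k,fy=k,interpolation=cv2.INTER_CUBIC))
crop(t,205,120,110,115,5,'pics/tB.png');crop(s,255,155,125,120,5,'pics/sB.png')
crop(t,380,130,60,130,4.5,'pics/tP.png');crop(s,130,250,90,135,4.4,'pics/sP.png')
E
```

```text
crestsA,B,C top [[0.72  0.459 0.13 ]
 [0.72  0.31  0.13 ]
 [0.515 0.181 0.13 ]
 [0.559 0.036 0.13 ]
 [0.267 0.371 0.13 ]
 [0.307 0.218 0.13 ]]
plates top [[ 0.457 -0.22   0.028]
 [ 0.547 -0.247  0.028]
 [ 0.631 -0.263  0.028]]
plates side [[ 0.461 -0.222  0.028]
 [ 0.55  -0.245  0.028]
 [ 0.632 -0.262  0.028]]
base [[308.14538964 425.99755634]] [[146.64515525 116.99374908]]
```

View pics/tB.png

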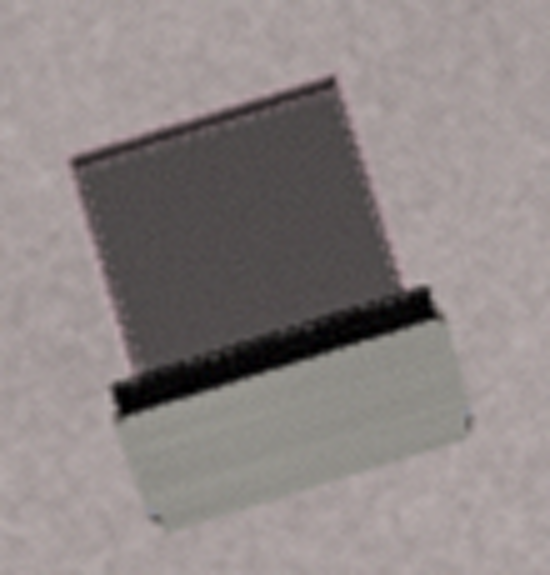

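View pics/sB.png

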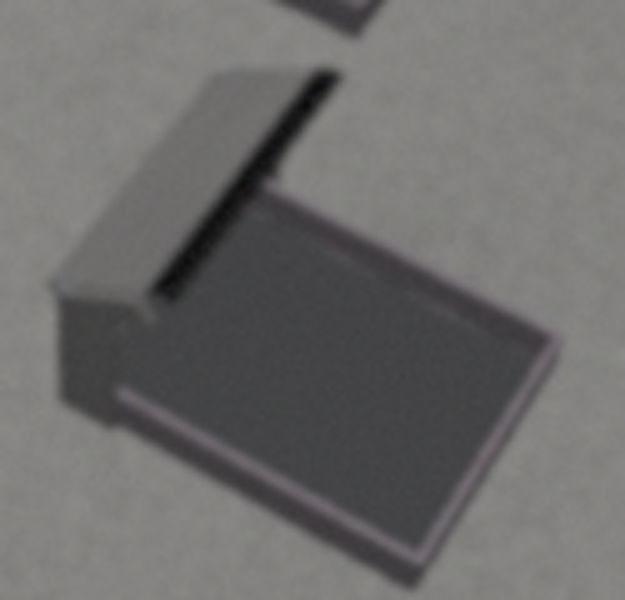

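View pics/tP.png

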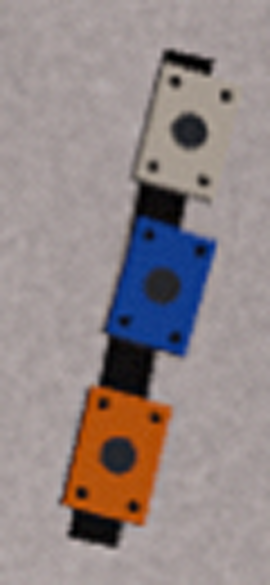

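View pics/sP.png

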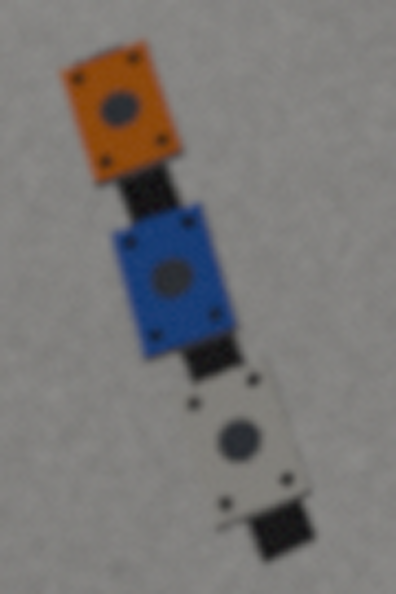

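Stand B has the smallest y (crest middle at y≈0.11, against 0.29 for C and 0.38 for A), so it is farthest to the robot's right. The crops confirm it: lilac tray, dark crest, aluminium ramp. Next I'll fit its pose, and the orange plate's, to both views.

```bash
python3 - <<'E'
from h import *
t=load('top0.pkl');s=load('side0.pkl')
def c(off,k,l): return (np.array(l,float)+.5)/k-.5+off
def T(p,L): 
    x,y,a=p[:3]; L=np.array(L,float); R=np.array([[np.cos(a),-np.sin(a)],[np.sin(a),np.cos(a)]])
    return np.c_[L[:,:2]@R.T+[x,y],L[:,2]]
# stand
rim=[(.130,.07,.028),(.130,-.07,.028)]
tr=c((205,120),5,[(72,160),(335,76)]); sr=c((255,155),5,[(557,340),(418,552)])
cr_t=c((205,120),5,[(113,386),(430,288)]); cr_t2=c((205,120),5,[(120,418),(440,315)])
cr_s=c((255,155),5,[(340,72),(168,300)])
f=lambda p:np.r_[(proj(t,T(p,rim))-tr).ravel(),(proj(s,T(p,rim))-sr).ravel()]
r=least_squares(f,[.537,.108,.25]); p=r.x; print('stand from rim',p.round(4),r.fun.round(1))
for n,d,q in(('t front',t,cr_t),('t back',t,cr_t2),('s',s,cr_s)):
    print(n); 
    w=unproj(d,q,.13)[:,:2]-p[:2]; a=p[2]; print((w@np.array([[np.cos(a),-np.sin(a)],[np.sin(a),np.cos(a)]])).round(4))
# joint fit
cr=[(0,.07,.13),(0,-.07,.13)]
f=lambda p:np.r_[(proj(t,T(p,rim))-tr).ravel(),(proj(s,T(p,rim))-sr).ravel(),(proj(t,T(p,cr))-cr_t).ravel(),(proj(s,T(p,cr))-cr_s).ravel()]
r=least_squares(f,p); print('stand joint',r.x.round(4),r.fun.round(1)); ps=r.x
# plate
pl=[(.032,.022,.028),(.032,-.022,.028),(-.032,-.022,.028),(-.032,.022,.028)]
tp=c((380,130),4.5,[(90,387),(171,406),(143,525),(63,503)])
sp=c((130,250),4.4,[(184,150),(100,183),(64,72),(148,42)])
for nm,g in(('t',lambda p:(proj(t,T(p,pl))-tp).ravel()),('s',lambda p:(proj(s,T(p,pl))-sp).ravel()),('both',lambda p:np.r_[(proj(t,T(p,pl))-tp).ravel(),(proj(s,T(p,pl))-sp).ravel()])):
    r=least_squares(g,[.458,-.221,-.2]); print('plate',nm,r.x.round(4),r.fun.round(1))
pp=r.x
for d,n in((t,'t'),(s,'s')):
    im=cv2.resize(d['frame'][:,:,::-1],None,fx=4,fy=4,interpolation=cv2.INTER_CUBIC)
    P=lambda L,q:np.round((proj(d,T(q,L))+.5)*4-.5).astype(int)
    tray=[(.13,.07,.028),(.13,-.07,.028),(-.055,-.07,.028),(-.055,.07,.028)]
    cv2.polylines(im,[P(tray,ps)],True,(0,255,0),1);cv2.polylines(im,[P(cr,ps)],False,(0,0,255),1)
    cv2.polylines(im,[P(pl,pp)],True,(255,255,0),1)
    a=im[480:940,820:1280] if n=='t' else im[620:1100,1020:1520]
    b=im[840:1020,1540:1720] if n=='t' else im[1020:1200,540:720]
    b=cv2.resize(b,None,fx=1.6,fy=1.6)
    o=np.zeros((max(len(a),len(b)),a.shape[1]+b.shape[1],3),np.uint8);o[:len(a),:a.shape[1]]=a;o[:len(b),a.shape[1]:]=b
    cv2.imwrite(f'pics/fit_{n}.png',o)
E
```

```text
stand from rim [0.539  0.1179 0.3169] [-2.3  0.1  1.5 -0.5  0.4 -1.9 -1.1  1.9]
t front
[[ 0.0035  0.0677]
 [ 0.0034 -0.0712]]
t back
[[-0.0103  0.0687]
 [-0.0087 -0.0718]]
s
[[ 0.0025  0.069 ]
 [ 0.0031 -0.0725]]
stand joint [0.541  0.1172 0.323 ] [-2.3 -0.5  1.5 -1.4  0.7 -1.4 -0.3  2.6 -0.2  1.2  0.2  0.6 -0.6 -0.1
 -0.1 -0.6]
plate t [ 0.4597 -0.2211 -0.2391] [-0.  -0.4  0.1  0.   0.2  0.1 -0.2  0.3]
plate s [ 0.462  -0.2203 -0.2507] [ 0.5  0.1 -0.5  0.3 -0.2  0.   0.2 -0.4]
plate both [ 0.4608 -0.2206 -0.2451] [-0.1 -0.9 -0.1 -0.4 -0.1 -0.3 -0.5 -0.3  0.2 -0.3 -0.8 -0.  -0.7 -0.2
 -0.4 -0.7]
```

View pics/fit_t.png

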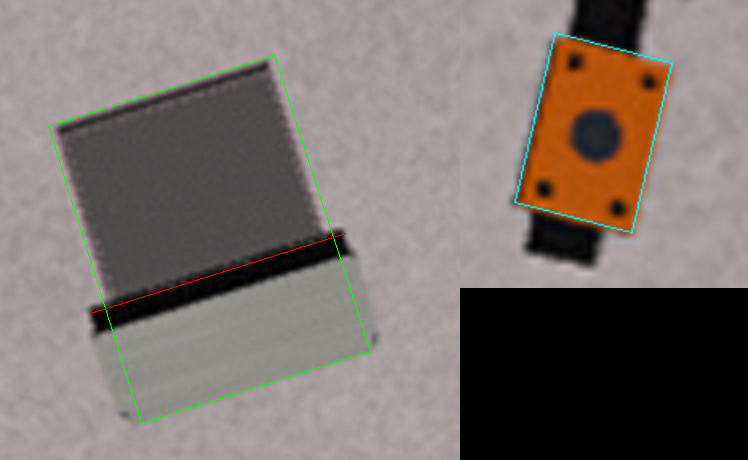

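View pics/fit_s.png

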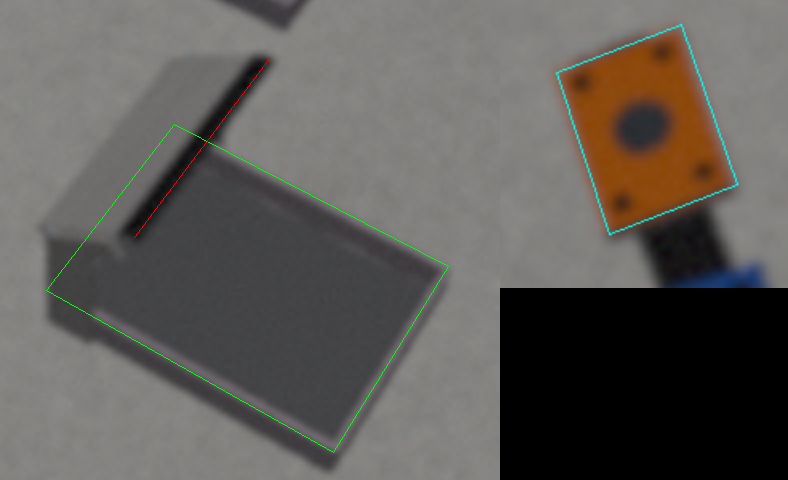

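```bash
cat > go.py <<'E'
import sys,numpy as np
from plant import manip
def plan(x,y,z,th):
    s=manip.get_state();R=s['tool_rot'];d=R.T@(np.array([x,y,z])-s['position'])
    t0=np.arctan2(R[1,0],R[0,0]); print('t',s['time'],'pos',s['position'].round(4),'th',round(t0,4),'open',round(s['opening']*9.18,2),'F',s['contact_force'].round(1))
    print('linear cm',(d*100).round(2),'yaw deg',round(np.degrees(t0-th),1))
if __name__=='__main__': plan(*map(float,sys.argv[1:]))
E
python3 go.py .4605 -.2207 .25 -.245; python3 go.py .4605 -.2207 .07 -.245
python3 - <<'E'
from h import *
t=load('top0.pkl');s=load('side0.pkl')
def tri(a,b):
    f=lambda X:np.r_[(proj(t,X)[0]-a),(proj(s,X)[0]-b)]
    r=least_squares(f,[.3,-.4,.1]);return r.x.round(3),r.fun.round(1)
print('bottle cap',tri((544,322),(5,264)))
print(unproj(t,[(508,313)],0))
E
```

```text
t 0.1 pos [ 0.1434 -0.6078  0.188 ] th 0.2317 open 9.19 F [ 0.8 -0.5 -1.3]
linear cm [ 39.75 -30.41  -6.16] yaw deg 27.3
t 0.1 pos [ 0.1434 -0.6078  0.188 ] th 0.2317 open 9.19 F [ 0.8 -0.5 -1.3]
linear cm [ 39.75 -30.38  11.84] yaw deg 27.3
bottle cap (array([ 0.271, -0.483,  0.102]), array([-8.9, -4.2, -9.8, -1.5]))
[[ 0.26549083 -0.47958059  0.        ]]
```

The brown bottle stands near the path at (0.27,-0.48) and is about 0.1 m tall, so I'll rise to z = 0.25 and pass over it.

```bash
python3 -m handwheel '[{"gripper":9.1,"linear":[0,0,-5],"yaw":0},{"gripper":9.1,"linear":[1,-0.8,-6.2],"yaw":0},{"gripper":9.1,"linear":[4,-3,-6.2],"yaw":4},{"gripper":9.1,"linear":[7.5,-5.8,-6.2],"yaw":8},{"gripper":9.1,"linear":[11,-8.5,-6.2],"yaw":12},{"gripper":9.1,"linear":[14.5,-11,-6.2],"yaw":16},{"gripper":9.1,"linear":[18,-13.8,-6.2],"yaw":20},{"gripper":9.1,"linear":[21.5,-16.5,-6.2],"yaw":24},{"gripper":9.1,"linear":[25,-19,-6.2],"yaw":27.3},{"gripper":9.1,"linear":[28.5,-22,-6.2],"yaw":27.3},{"gripper":9.1,"linear":[32,-24.5,-6.2],"yaw":27.3},{"gripper":9.1,"linear":[35.5,-27,-4],"yaw":27.3},{"gripper":9.1,"linear":[38,-29,-1],"yaw":27.3},{"gripper":9.1,"linear":[39.75,-30.4,2],"yaw":27.3},{"gripper":9.1,"linear":[39.75,-30.4,6],"yaw":27.3},{"gripper":9.1,"linear":[39.75,-30.4,9],"yaw":27.3},{"gripper":9.1,"linear":[39.75,-30.4,9],"yaw":27.3},{"gripper":9.1,"linear":[39.75,-30.4,9],"yaw":27.3}]'; python3 go.py .4605 -.2207 .0115 -.245
python3 - <<'E'
from h import *
from plant import viewer
o=[]
for n in('side','top'):
    d=viewer.get_image(n); im=d['frame'][:,:,::-1]
    o.append(cv2.resize(im[180:380,100:300] if n=='side' else im[120:320,310:510],None,fx=2,fy=2))
cv2.imwrite('pics/pre.png',np.hstack(o))
E
```

```text
time: 1.9
position: [0.4604, -0.2205, 0.0988]
tool_rot: [[0.97, -0.242, -0.001], [-0.242, -0.97, 0.002], [-0.001, -0.001, -1.0]]
contact_force: [-0.2, -0.8, 0.9]
opening: 0.991
t 1.9 pos [ 0.4604 -0.2205  0.0988] th -0.2447 open 9.1 F [-0.2 -0.8  0.9]
linear cm [0.03 0.03 8.73] yaw deg 0.0
```

View pics/pre.png

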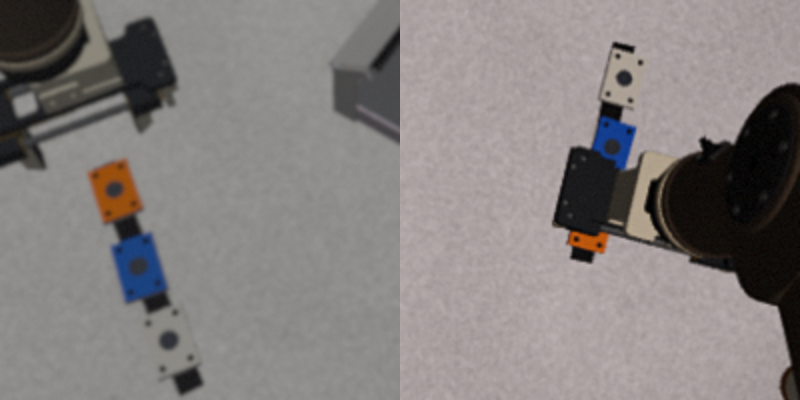

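The gripper is straddling the orange plate and lined up with it: in the side crop the fingers are at about (35,155) and (150,115), with the plate at (115,190). I'll descend and close.

```bash
python3 -m handwheel '[{"gripper":9.1,"linear":[0,0,3],"yaw":0},{"gripper":9.1,"linear":[0,0,6],"yaw":0},{"gripper":9.1,"linear":[0,0,7.5],"yaw":0},{"gripper":9.1,"linear":[0,0,8.5],"yaw":0},{"gripper":9.1,"linear":[0,0,8.7],"yaw":0},{"gripper":9.1,"linear":[0,0,8.7],"yaw":0},{"gripper":9.1,"linear":[0,0,8.7],"yaw":0}]'; python3 go.py .4605 -.2207 .0115 -.245
python3 - <<'E'
from h import *
from plant import viewer
d=viewer.get_image('side'); im=d['frame'][:,:,::-1]
cv2.imwrite('pics/down.png',cv2.resize(im[210:380,90:260],None,fx=3.5,fy=3.5,interpolation=cv2.INTER_CUBIC))
E
```

```text
time: 2.7
position: [0.4627, -0.2214, 0.0143]
tool_rot: [[0.97, -0.243, 0.004], [-0.243, -0.97, -0.0], [0.004, -0.001, -1.0]]
contact_force: [-1.0, 0.8, 0.2]
opening: 0.989
t 2.7 pos [ 0.4627 -0.2214  0.0143] th -0.2453 open 9.08 F [-1.   0.8  0.2]
linear cm [-0.23 -0.02  0.28] yaw deg -0.0
```

View pics/down.png

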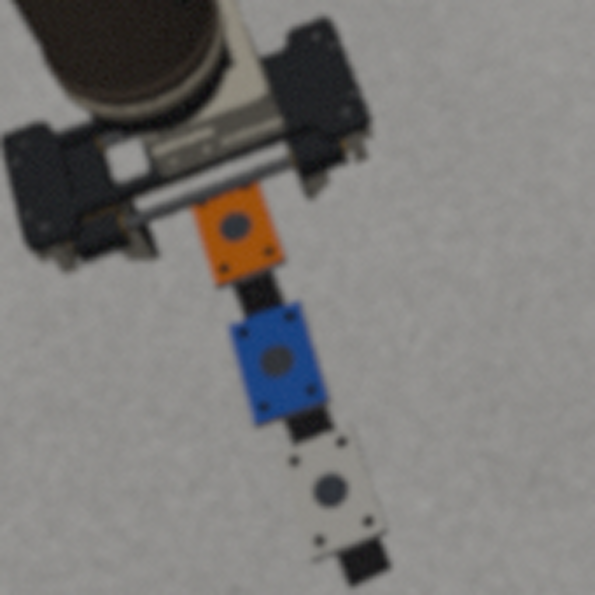

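The fingertips at (315,190) and (150,255) in the crop have their midpoint at about (232,222), against the plate hole at (235,226). That is centred, but 3 mm high, so I'll correct that and close.

```bash
python3 -m handwheel '[{"gripper":9.1,"linear":[-0.2,0,0.28],"yaw":0},{"gripper":9.1,"linear":[-0.2,0,0.28],"yaw":0},{"gripper":9.1,"linear":[-0.2,0,0.28],"yaw":0},{"gripper":9.1,"linear":[-0.2,0,0.28],"yaw":0}]'; python3 go.py .4605 -.2207 .0115 -.245
```

```text
time: 3.15
position: [0.4607, -0.2209, 0.0115]
tool_rot: [[0.97, -0.243, 0.004], [-0.243, -0.97, -0.0], [0.004, -0.001, -1.0]]
contact_force: [-0.8, -0.2, -0.0]
opening: 0.996
t 3.15 pos [ 0.4607 -0.2209  0.0115] th -0.2452 open 9.14 F [-0.8 -0.2 -0. ]
linear cm [-0.03 -0.02 -0.  ] yaw deg -0.0
```

```bash
python3 -m handwheel '[{"gripper":3,"linear":[0,0,0],"yaw":0},{"gripper":3,"linear":[0,0,0],"yaw":0},{"gripper":3,"linear":[0,0,0],"yaw":0},{"gripper":3,"linear":[0,0,0],"yaw":0},{"gripper":3,"linear":[0,0,0],"yaw":0},{"gripper":3,"linear":[0,0,0],"yaw":0},{"gripper":3,"linear":[0,0,0],"yaw":0},{"gripper":3,"linear":[0,0,0],"yaw":0},{"gripper":3,"linear":[0,0,0],"yaw":0},{"gripper":3,"linear":[0,0,0],"yaw":0}]'; python3 go.py .4605 -.2207 .2 -.245
```

```text
time: 4.15
position: [0.4607, -0.221, 0.0115]
tool_rot: [[0.97, -0.243, 0.004], [-0.243, -0.97, -0.0], [0.004, -0.001, -1.0]]
contact_force: [0.6, 0.2, -0.4]
opening: 0.326
t 4.15 pos [ 0.4607 -0.221   0.0115] th -0.2453 open 3.0 F [ 0.6  0.2 -0.4]
linear cm [  0.05  -0.03 -18.85] yaw deg -0.0
```

The opening reads 3.0 cm, but the plate is 4.4 cm wide, so something is wrong. I'll look before moving.

```bash
python3 - <<'E'
from h import *
from plant import viewer
o=[]
for n in('side','top'):
    d=viewer.get_image(n); im=d['frame'][:,:,::-1]; pickle.dump(d,open(f'{n}1.pkl','wb'))
    o.append(cv2.resize(im[230:340,110:220] if n=='side' else im[150:260,360:470],None,fx=3.6,fy=3.6,interpolation=cv2.INTER_CUBIC))
cv2.imwrite('pics/closed.png',np.hstack(o))
E
```

```text
(no output)
```

View pics/closed.png

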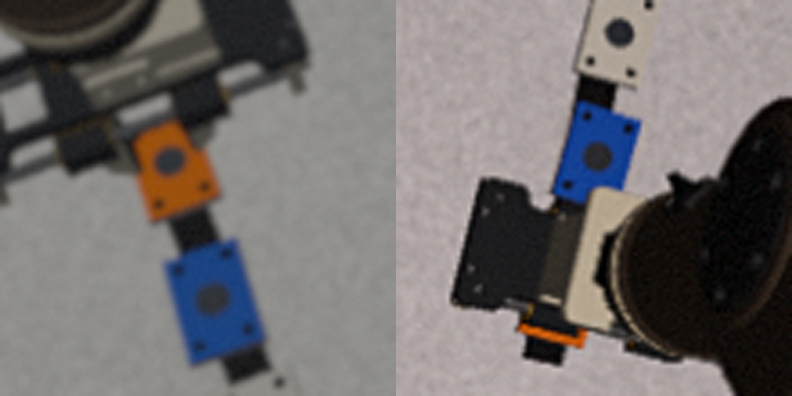

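```bash
python3 - <<'E'
from h import *
from plant import manip
st=manip.get_state();R=st['tool_rot'];p=st['position']
print(st['joint_efforts'].round(1),st['opening'])
o=[]
for n,(y0,x0) in (('side',(240,125)),('top',(190,370))):
    d=load(n+'1.pkl');k=9;w=66
    im=cv2.resize(d['frame'][y0:y0+w,x0:x0+w,::-1],None,fx=k*.6*1.0,fy=k*.6,interpolation=cv2.INTER_CUBIC);kk=k*.6
    raw=im.copy()
    P=lambda X:np.round((proj(d,X)-[x0,y0]+.5)*kk-.5).astype(int)
    a=-.245;Rz=np.array([[np.cos(a),-np.sin(a),0],[np.sin(a),np.cos(a),0],[0,0,1]])
    pl=np.array([(.032,.022,.028),(.032,-.022,.028),(-.032,-.022,.028),(-.032,.022,.028)])@Rz.T+[.4605,-.2207,0]
    cv2.polylines(im,[P(pl)],True,(255,255,0),1)
    for h,c in((.015,(0,255,0)),(.022,(0,0,255))):
        for s in(-1,1):
            q=np.array([(-.0095,s*h,0),(.0095,s*h,0),(.0095,s*h,-.03),(-.0095,s*h,-.03)])@R.T+p
            cv2.polylines(im,[P(q)],True,c,1)
    o.append(np.hstack([raw,im]))
cv2.imwrite('pics/chk.png',o[0])
E
```

```text
[  0.  -59.5  -1.6 -20.6  -0.   -0.1  -0. ] 0.32705121814516663
```

View pics/chk.png

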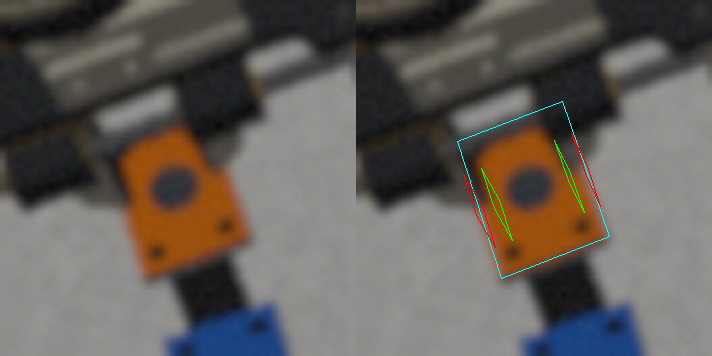

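The plate hasn't moved, but the fingers appear to cut across its edges and reached 30 mm without stopping. They may be above the plate. I'll compare the finger image with the projected tool geometry.

```bash
python3 -m handwheel '[{"gripper":9.1,"linear":[0,0,0],"yaw":0},{"gripper":9.1,"linear":[0,0,0],"yaw":0},{"gripper":9.1,"linear":[0,0,0],"yaw":0},{"gripper":9.1,"linear":[0,0,0],"yaw":0},{"gripper":9.1,"linear":[0,0,0],"yaw":0},{"gripper":9.1,"linear":[0,0,0],"yaw":0},{"gripper":9.1,"linear":[0,0,0],"yaw":0}]' | tail -2;  python3 - <<'E'
from h import *
from plant import manip,viewer
st=manip.get_state();R=st['tool_rot'];p=st['position'];print(p,st['opening'])
d=viewer.get_image('side');pickle.dump(d,open('side2.pkl','wb'))
x0,y0,w,k=110,240,90,6
im=cv2.resize(d['frame'][y0:y0+60,x0:x0+w,::-1],None,fx=k,fy=k,interpolation=cv2.INTER_CUBIC);raw=im.copy()
P=lambda X:np.round((proj(d,X)-[x0,y0]+.5)*k-.5).astype(int)
for z,c in((0,(0,255,0)),(-.0188,(0,0,255))):
  for s in(-1,1):
    q=np.array([(-.0095,s*.046,z),(.0095,s*.046,z),(.0095,s*.065,z),(-.0095,s*.065,z)])@R.T+p
    cv2.polylines(im,[P(q)],True,c,1)
cv2.imwrite('pics/fing.png',np.vstack([raw[:300],im[:300]]))
E
```

```text
contact_force: [-0.4, 0.1, 0.3]
opening: 0.888
[ 0.46071215 -0.22097736  0.01150607] 0.8879139778886234
```

View pics/fing.png

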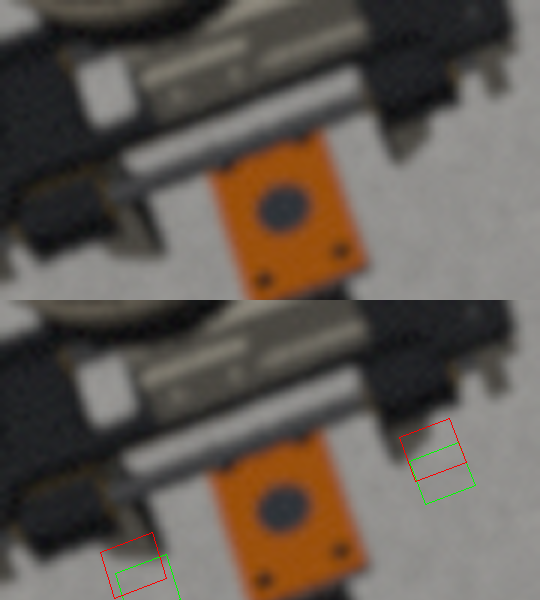

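```bash
python3 - <<'E'
from h import *
from plant import manip,viewer
st=manip.get_state();R=st['tool_rot'];p=st['position']
t=viewer.get_image('top');pickle.dump(t,open('top2.pkl','wb'))
for n,d,(x0,y0,w,h) in(('side',load('side2.pkl'),(70,190,150,130)),('top',t,(350,140,150,130))):
    k=5
    im=cv2.resize(d['frame'][y0:y0+h,x0:x0+w,::-1],None,fx=k,fy=k,interpolation=cv2.INTER_CUBIC)
    P=lambda X:np.round((proj(d,X)-[x0,y0]+.5)*k-.5).astype(int)
    q=np.array([(-.0375,-.095,-.0658),(.0375,-.095,-.0658),(.0375,.095,-.0658),(-.0375,.095,-.0658)])@R.T+p
    cv2.polylines(im,[P(q)],True,(0,255,0),1)
    for s in(-1,1):
      for z,c in((0,(0,255,255)),(-.0658,(0,0,255))):
        q=np.array([(-.0095,s*.041,z),(.0095,s*.041,z),(.0095,s*.06,z),(-.0095,s*.06,z)])@R.T+p
        cv2.polylines(im,[P(q)],True,c,1)
    cv2.imwrite(f'pics/body_{n}.png',im)
E
```

```text
(no output)
```

View pics/body_side.png

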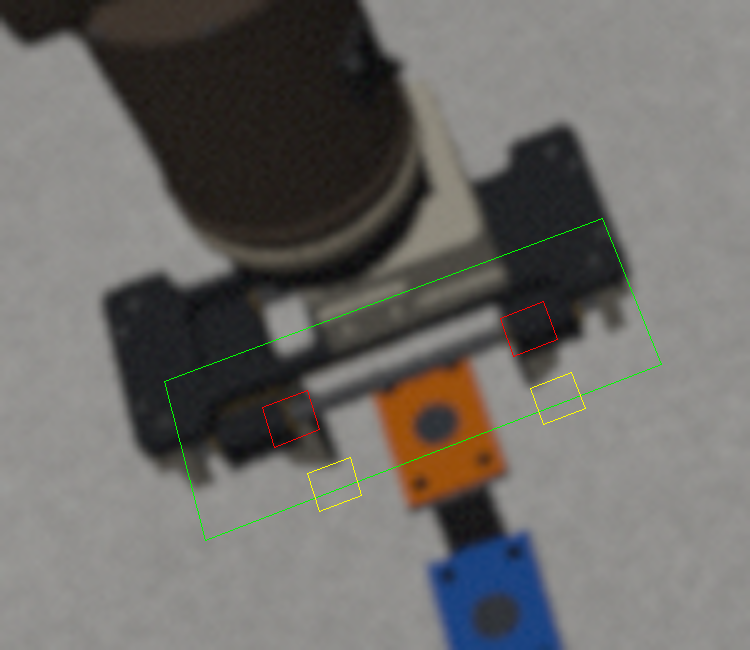

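View pics/body_top.png

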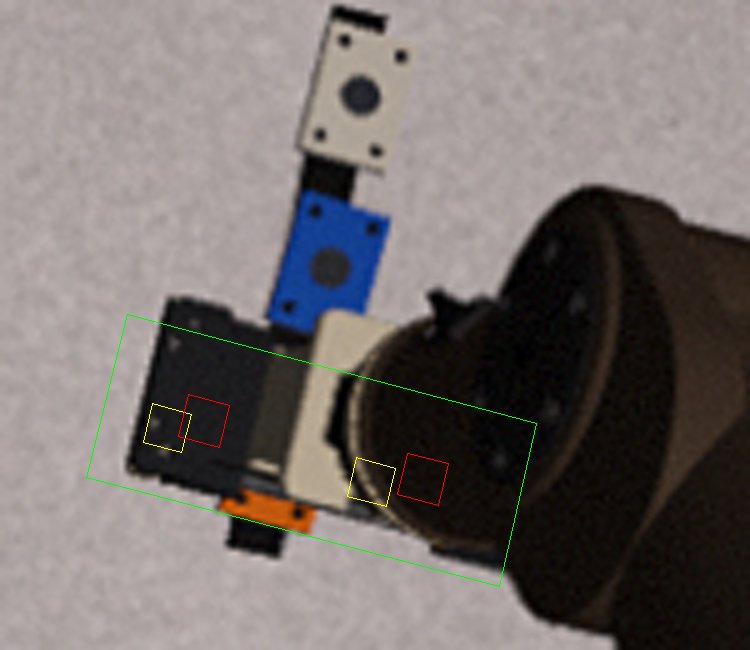

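Two signs suggest the fingers are really about 38 mm higher than reported: the side-view shift of (-26,-40) px is parallel to the projected tool z, and closing met nothing. I'll triangulate a gripper-body corner seen in both views and check the pre-descent picture too.

```bash
python3 - <<'E'
from h import *
from plant import manip
t=load('top2.pkl');s=load('side2.pkl');st=manip.get_state();R=st['tool_rot'];p=st['position']
for a,b in(((376,234),(184,215)),((384,200),(195,243))):
    r=least_squares(lambda X:np.r_[proj(t,X)[0]-a,proj(s,X)[0]-b],[.46,-.2,.1])
    print('corner',r.x.round(3),r.fun.round(1),'in tool',(R.T@(r.x-p)).round(3))
# tips: solve z,lateral shift using both inner tips at +-.041
obs=np.array([(70+325/5,190+458/5),(70+532/5,190+378/5)])
for xo in(-.0095,0,.0095):
    f=lambda q:(proj(s,np.array([(xo,-.041,0),(xo,.041,0)])@R.T*1+p+q)-obs).ravel()
    f2=lambda q:(proj(s,np.array([(xo,.041,0),(xo,-.041,0)])@R.T+p+q)-obs).ravel()
    for g in(f,f2):
        r=least_squares(g,[0,0,.02]);print(xo,r.x.round(3),r.cost.round(2))
E
```

```text
corner [ 0.448 -0.122  0.151] [-0.5 -0.3 -0.6 -0. ] in tool [-0.036 -0.093 -0.14 ]
corner [ 0.517 -0.138  0.154] [-0.1 -0.1 -0.1  0. ] in tool [ 0.035 -0.094 -0.143]
-0.0095 [-165617.923   16109.685 -303393.356] 492.49
-0.0095 [ 0.057 -0.008  0.111] 0.0
0 [-161226.537   15682.535 -295348.816] 492.49
0 [ 0.048 -0.006  0.111] 0.0
0.0095 [-130800.465   12722.988 -239611.664] 492.49
0.0095 [ 0.039 -0.004  0.111] 0.0
```

The body corners match laterally to within 1 mm, at ±36 and 94 mm. So only the height is wrong: the fingers end above the reported TCP. I'll lower in small steps, watching the force.

```bash
python3 -m handwheel '[{"gripper":9.1,"linear":[0,0,0.3],"yaw":0},{"gripper":9.1,"linear":[0,0,0.5],"yaw":0},{"gripper":9.1,"linear":[0,0,0.7],"yaw":0},{"gripper":9.1,"linear":[0,0,0.7],"yaw":0}]'; python3 go.py .4605 -.2207 -.02 -.245
python3 - <<'E'
from h import *
from plant import viewer
d=viewer.get_image('side');pickle.dump(d,open('side3.pkl','wb'))
cv2.imwrite('pics/s3.png',cv2.resize(d['frame'][220:330,90:220,::-1],None,fx=6,fy=5.4,interpolation=cv2.INTER_CUBIC))
E
```

```text
time: 5.45
position: [0.4605, -0.2209, 0.0041]
tool_rot: [[0.97, -0.243, 0.003], [-0.243, -0.97, -0.0], [0.003, -0.001, -1.0]]
contact_force: [0.5, -1.2, -0.1]
opening: 0.99
t 5.45 pos [ 0.4605 -0.2209  0.0041] th -0.2453 open 9.09 F [ 0.5 -1.2 -0.1]
linear cm [-0.01 -0.01  2.41] yaw deg -0.0
```

View pics/s3.png

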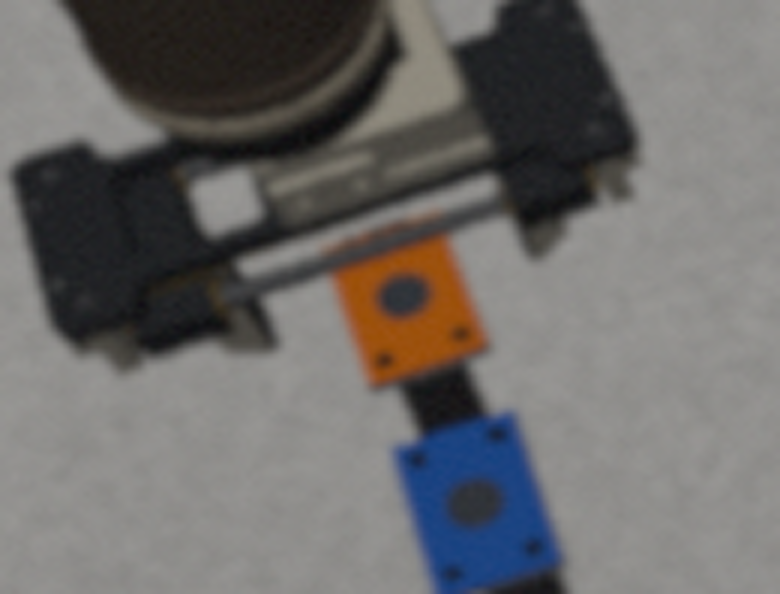

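```bash
python3 -m handwheel '[{"gripper":9.1,"linear":[0,0,0.2],"yaw":0},{"gripper":9.1,"linear":[0,0,0.4],"yaw":0},{"gripper":9.1,"linear":[0,0,0.6],"yaw":0},{"gripper":9.1,"linear":[0,0,0.6],"yaw":0}]'; python3 go.py .4605 -.2207 -.02 -.245
```

```text
time: 5.9
position: [0.4604, -0.2208, -0.0021]
tool_rot: [[0.97, -0.243, 0.003], [-0.243, -0.97, -0.0], [0.003, -0.001, -1.0]]
contact_force: [0.2, 0.1, 0.3]
opening: 0.991
t 5.9 pos [ 0.4604 -0.2208 -0.0021] th -0.2452 open 9.09 F [0.2 0.1 0.3]
linear cm [ 0.01 -0.01  1.79] yaw deg -0.0
```

The reported z is now below the bench with no contact force, which confirms the height offset. I'll continue down carefully.

```bash
python3 -m handwheel '[{"gripper":9.1,"linear":[0,0,0.3],"yaw":0},{"gripper":9.1,"linear":[0,0,0.6],"yaw":0},{"gripper":9.1,"linear":[0,0,0.9],"yaw":0},{"gripper":9.1,"linear":[0,0,1.2],"yaw":0},{"gripper":9.1,"linear":[0,0,1.4],"yaw":0},{"gripper":9.1,"linear":[0,0,1.4],"yaw":0}]'; python3 - <<'E'
from h import *
from plant import viewer,manip
d=viewer.get_image('side');pickle.dump(d,open('side4.pkl','wb'))
st=manip.get_state();R=st['tool_rot'];p=st['position'];k=6;x0,y0=90,230
im=cv2.resize(d['frame'][y0:y0+95,x0:x0+130,::-1],None,fx=k,fy=k,interpolation=cv2.INTER_CUBIC)
P=lambda X:np.round((proj(d,X)-[x0,y0]+.5)*k-.5).astype(int)
for dz,c in((.020,(0,255,0)),(.03,(0,255,255)),(.038,(0,0,255))):
  for s in(-1,1):
    q=np.array([(-.0095,s*.0455,-dz),(.0095,s*.0455,-dz)])@R.T+p
    cv2.polylines(im,[P(q)],True,c,1)
cv2.imwrite('pics/s4.png',im)
E
```

```text
time: 6.5
position: [0.4602, -0.2207, -0.0164]
tool_rot: [[0.97, -0.243, 0.002], [-0.243, -0.97, 0.0], [0.002, -0.001, -1.0]]
contact_force: [0.3, -0.6, 0.2]
opening: 0.989
```

View pics/s4.png

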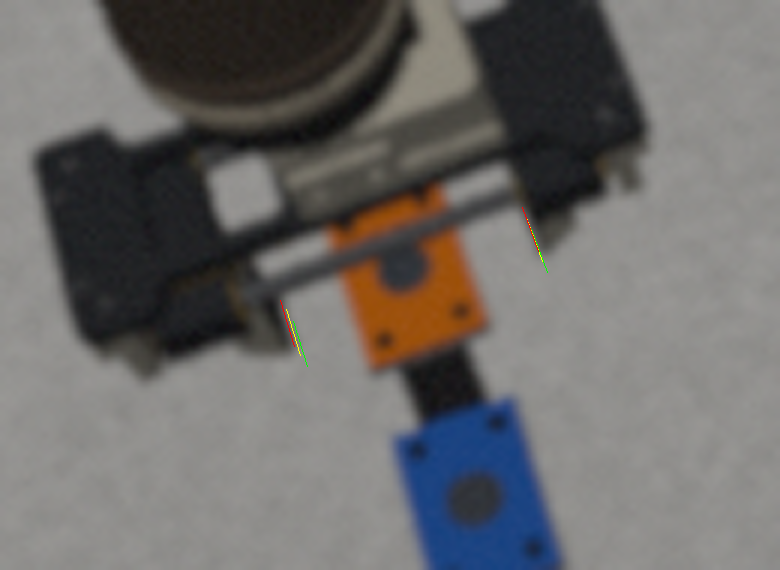

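The tips now fit a point about 36 mm behind the reported TCP, so they are truly at z≈0.02. I'll go another 8 mm down, still with margin to the bench, then close.

```bash
python3 -m handwheel '[{"gripper":9.1,"linear":[0,0,0.3],"yaw":0},{"gripper":9.1,"linear":[0,0,0.6],"yaw":0},{"gripper":9.1,"linear":[0,0,0.8],"yaw":0},{"gripper":9.1,"linear":[0,0,0.8],"yaw":0}]'; python3 -m handwheel '[{"gripper":3.5,"linear":[0,0,0],"yaw":0},{"gripper":3.5,"linear":[0,0,0],"yaw":0},{"gripper":3.5,"linear":[0,0,0],"yaw":0},{"gripper":3.5,"linear":[0,0,0],"yaw":0},{"gripper":3.5,"linear":[0,0,0],"yaw":0},{"gripper":3.5,"linear":[0,0,0],"yaw":0},{"gripper":3.5,"linear":[0,0,0],"yaw":0},{"gripper":3.5,"linear":[0,0,0],"yaw":0}]'; python3 go.py .4605 -.2207 -.02 -.245
python3 - <<'E'
from h import *
from plant import viewer
d=viewer.get_image('side');pickle.dump(d,open('side5.pkl','wb'))
cv2.imwrite('pics/s5.png',cv2.resize(d['frame'][230:325,90:220,::-1],None,fx=6,fy=6,interpolation=cv2.INTER_CUBIC))
E
```

```text
time: 6.95
position: [0.4601, -0.2206, -0.0246]
tool_rot: [[0.97, -0.243, 0.002], [-0.243, -0.97, 0.0], [0.002, -0.001, -1.0]]
contact_force: [-0.6, 0.2, -0.2]
opening: 0.985
time: 7.75
position: [0.4601, -0.2207, -0.0246]
tool_rot: [[0.97, -0.243, 0.002], [-0.243, -0.97, 0.0], [0.002, -0.001, -1.0]]
contact_force: [-0.2, -0.4, 0.7]
opening: 0.476
t 7.75 pos [ 0.4601 -0.2207 -0.0246] th -0.2452 open 4.37 F [-0.2 -0.4  0.7]
linear cm [ 0.04 -0.01 -0.46] yaw deg -0.0
```

View pics/s5.png

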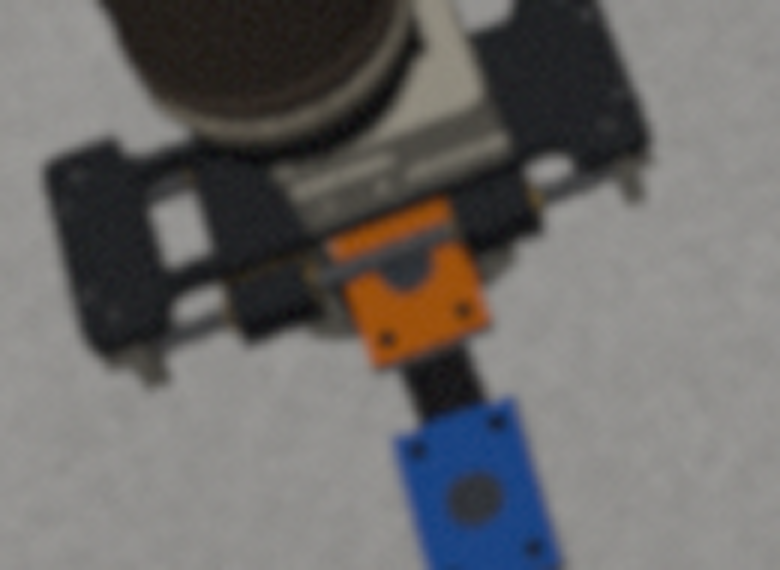

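Gripped: the opening is 4.37 cm, which matches the 44 mm width. I'll lift straight up and check.

```bash
python3 -m handwheel '[{"gripper":3.5,"linear":[0,0,-1],"yaw":0},{"gripper":3.5,"linear":[0,0,-3],"yaw":0},{"gripper":3.5,"linear":[0,0,-6],"yaw":0},{"gripper":3.5,"linear":[0,0,-9],"yaw":0},{"gripper":3.5,"linear":[0,0,-12],"yaw":0},{"gripper":3.5,"linear":[0,0,-15],"yaw":0},{"gripper":3.5,"linear":[0,0,-18],"yaw":0},{"gripper":3.5,"linear":[0,0,-20],"yaw":0},{"gripper":3.5,"linear":[0,0,-20],"yaw":0},{"gripper":3.5,"linear":[0,0,-20],"yaw":0}]'; python3 go.py .5582 .1223 .175 .318
python3 - <<'E'
from h import *
from plant import viewer
o=[]
for n in('side','top'):
    d=viewer.get_image(n); im=d['frame'][:,:,::-1]
    o.append(cv2.resize(im[150:380,60:260] if n=='side' else im[90:320,330:530],None,fx=2,fy=2))
cv2.imwrite('pics/lift.png',np.hstack(o))
E
```

```text
time: 8.8
position: [0.4595, -0.2207, 0.1757]
tool_rot: [[0.97, -0.243, 0.003], [-0.243, -0.97, -0.0], [0.003, -0.001, -1.0]]
contact_force: [-0.7, 0.5, -1.5]
opening: 0.476
t 8.8 pos [ 0.4595 -0.2207  0.1757] th -0.2452 open 4.37 F [-0.7  0.5 -1.5]
linear cm [  1.25 -35.67   0.1 ] yaw deg -32.3
```

View pics/lift.png

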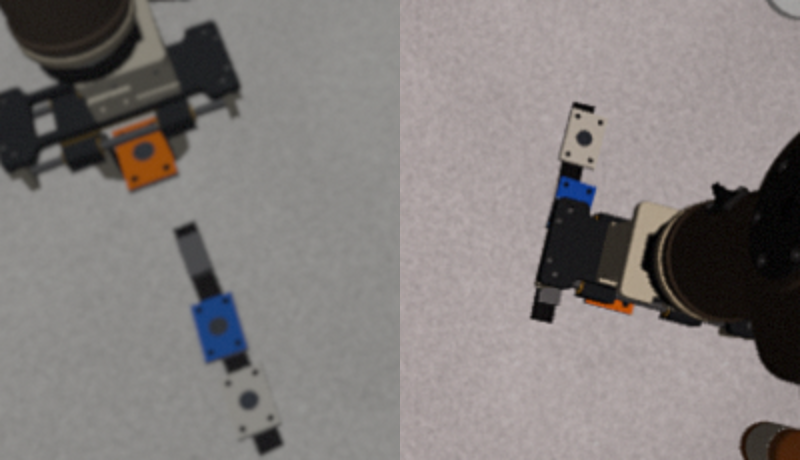

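The plate is up and the blue and white plates haven't moved. I'll carry it over, still 5 cm above drop height.

```bash
python3 -m handwheel '[{"gripper":3.5,"linear":[0.1,-2,0],"yaw":-2},{"gripper":3.5,"linear":[0.2,-5,0],"yaw":-5},{"gripper":3.5,"linear":[0.3,-8,0],"yaw":-8},{"gripper":3.5,"linear":[0.4,-11,0],"yaw":-11},{"gripper":3.5,"linear":[0.5,-14,0],"yaw":-14},{"gripper":3.5,"linear":[0.6,-17,0],"yaw":-17},{"gripper":3.5,"linear":[0.7,-20,0],"yaw":-20},{"gripper":3.5,"linear":[0.8,-23,0],"yaw":-23},{"gripper":3.5,"linear":[0.9,-26,0],"yaw":-26},{"gripper":3.5,"linear":[1,-29,0],"yaw":-29},{"gripper":3.5,"linear":[1.1,-32,0],"yaw":-31},{"gripper":3.5,"linear":[1.2,-34.5,0],"yaw":-32.3},{"gripper":3.5,"linear":[1.25,-35.7,0],"yaw":-32.3},{"gripper":3.5,"linear":[1.25,-35.7,0],"yaw":-32.3},{"gripper":3.5,"linear":[1.25,-35.7,0],"yaw":-32.3},{"gripper":3.5,"linear":[1.25,-35.7,0],"yaw":-32.3}]'; python3 go.py .5582 .1223 .1254 .318
cat > look.py <<'E'
import sys
from h import *
from plant import viewer,manip
st=manip.get_state();R=st['tool_rot'];p=st['position']
P0=p+[0,0,.0486]
o=[]
for n,(x0,y0,w,h) in(('side',(220,110,160,170)),('top',(200,110,150,130))):
    d=viewer.get_image(n);pickle.dump(d,open(n+'_l.pkl','wb'));k=4.4 if n=='side' else 5
    im=cv2.resize(d['frame'][y0:y0+h,x0:x0+w,::-1],None,fx=k,fy=k,interpolation=cv2.INTER_CUBIC)
    raw=im.copy()
    Q=lambda X:np.round((proj(d,X)-[x0,y0]+.5)*k-.5).astype(int)
    q=np.array([(.032,.022,-.004),(.032,-.022,-.004),(-.032,-.022,-.004),(-.032,.022,-.004)])@R.T+P0
    cv2.polylines(im,[Q(q)],True,(255,255,0),1)
    a=.318;c=np.array([.542,.117]);ex=np.array([np.cos(a),np.sin(a)]);ey=np.array([-ex[1],ex[0]])
    cv2.polylines(im,[Q([np.r_[c+.07*ey,.13],np.r_[c-.07*ey,.13]])],False,(0,0,255),1)
    cv2.imwrite(f'pics/{sys.argv[1]}_{n}.png',im)
E
python3 look.py hov
```

```text
time: 10.5
position: [0.5573, 0.121, 0.1746]
tool_rot: [[0.95, 0.311, -0.0], [0.311, -0.95, -0.0], [-0.0, 0.0, -1.0]]
contact_force: [-0.1, 0.5, -0.7]
opening: 0.475
t 10.5 pos [0.5573 0.121  0.1746] th 0.3165 open 4.36 F [-0.1  0.5 -0.7]
linear cm [ 0.13 -0.09  4.92] yaw deg -0.1
```

View pics/hov_side.png

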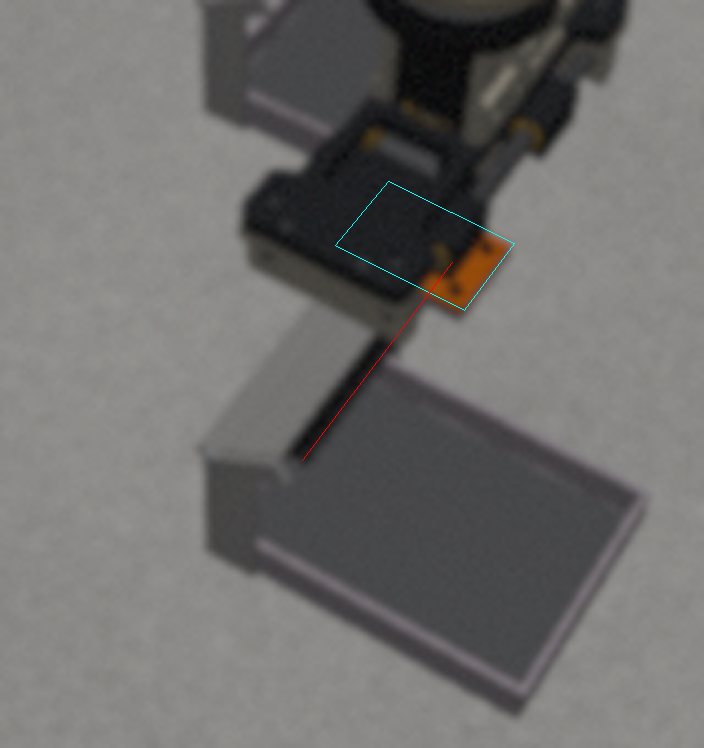

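View pics/hov_top.png

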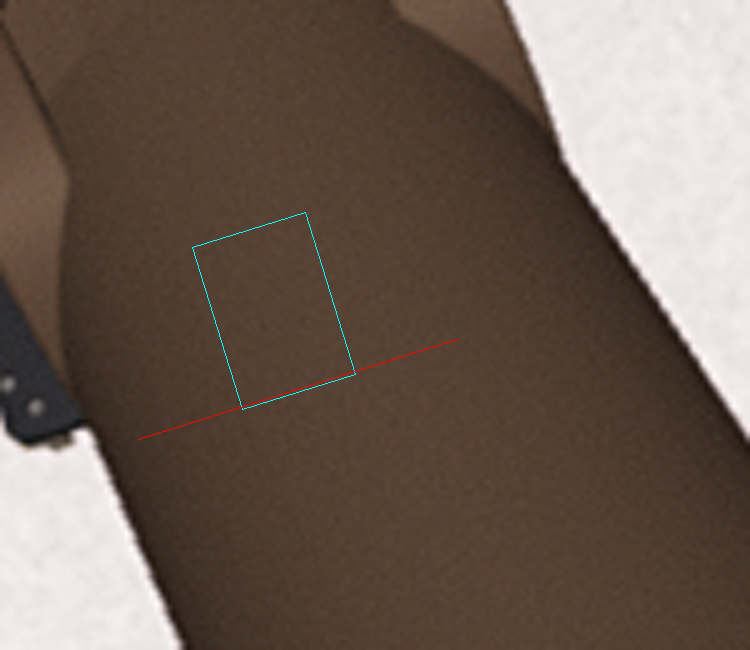

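The projected plate outline matches the visible orange corner at (465,310)–(512,243), so the height offset (plate = reported z + 0.0486) holds here too. I'll lower to drop height and check again.

```bash
python3 -m handwheel '[{"gripper":3.5,"linear":[0.1,-0.1,1.5],"yaw":0},{"gripper":3.5,"linear":[0.1,-0.1,3],"yaw":0},{"gripper":3.5,"linear":[0.1,-0.1,4.2],"yaw":0},{"gripper":3.5,"linear":[0.1,-0.1,4.9],"yaw":0},{"gripper":3.5,"linear":[0.1,-0.1,4.9],"yaw":0},{"gripper":3.5,"linear":[0.1,-0.1,4.9],"yaw":0},{"gripper":3.5,"linear":[0.1,-0.1,4.9],"yaw":0},{"gripper":3.5,"linear":[0.1,-0.1,4.9],"yaw":0}]'; python3 go.py .5577 .1224 .1254 .318; python3 look.py drop
```

```text
time: 11.4
position: [0.5585, 0.1227, 0.1265]
tool_rot: [[0.95, 0.311, 0.001], [0.311, -0.95, 0.0], [0.001, 0.0, -1.0]]
contact_force: [-1.0, -0.3, -1.5]
opening: 0.474
t 11.4 pos [0.5585 0.1227 0.1265] th 0.3165 open 4.35 F [-1.  -0.3 -1.5]
linear cm [-0.09  0.01  0.11] yaw deg -0.1
```

View pics/drop_side.png

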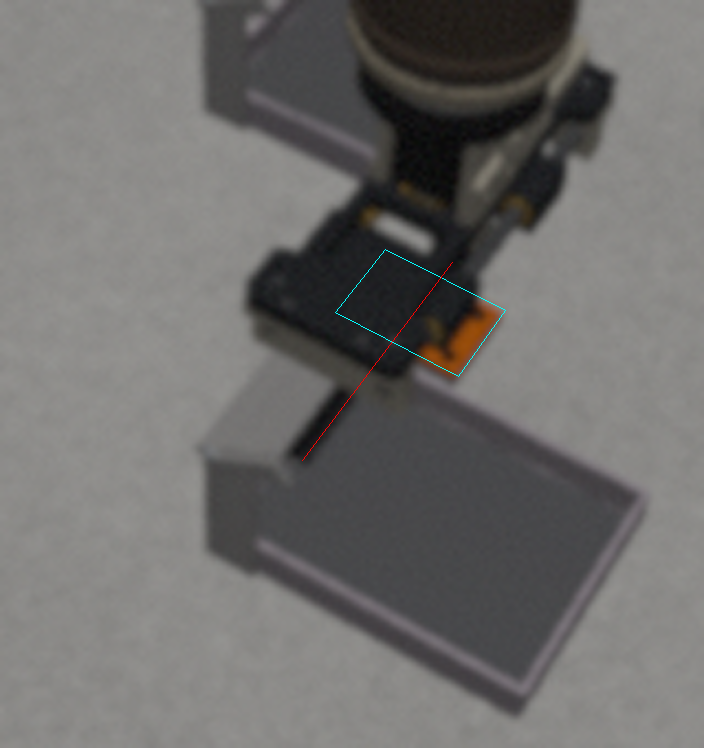

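The plate is held level with its middle about 17–19 mm past the crest. I'll trim by -1.5 mm along x and +1 mm down, then release.

```bash
python3 -m handwheel '[{"gripper":3.5,"linear":[-0.15,0,0.1],"yaw":0},{"gripper":3.5,"linear":[-0.15,0,0.1],"yaw":0},{"gripper":3.5,"linear":[-0.15,0,0.1],"yaw":0},{"gripper":3.5,"linear":[-0.15,0,0.1],"yaw":0},{"gripper":3.5,"linear":[-0.15,0,0.1],"yaw":0}]'; python3 -m handwheel '[{"gripper":9.1,"linear":[0,0,0],"yaw":0},{"gripper":9.1,"linear":[0,0,0],"yaw":0},{"gripper":9.1,"linear":[0,0,0],"yaw":0},{"gripper":9.1,"linear":[0,0,0],"yaw":0},{"gripper":9.1,"linear":[0,0,0],"yaw":0},{"gripper":9.1,"linear":[0,0,0],"yaw":0},{"gripper":9.1,"linear":[0,0,0],"yaw":0},{"gripper":9.1,"linear":[0,0,0],"yaw":0},{"gripper":9.1,"linear":[0,0,0],"yaw":0},{"gripper":9.1,"linear":[0,0,0],"yaw":0}]'; python3 look.py after
```

```text
time: 12.0
position: [0.557, 0.1223, 0.1253]
tool_rot: [[0.95, 0.311, 0.001], [0.311, -0.95, 0.0], [0.001, 0.0, -1.0]]
contact_force: [-0.6, 0.1, -0.3]
opening: 0.473
time: 13.0
position: [0.5569, 0.1223, 0.1253]
tool_rot: [[0.95, 0.311, 0.001], [0.311, -0.95, 0.0], [0.001, 0.0, -1.0]]
contact_force: [-0.9, 0.5, -0.1]
opening: 0.988
```

View pics/after_side.png

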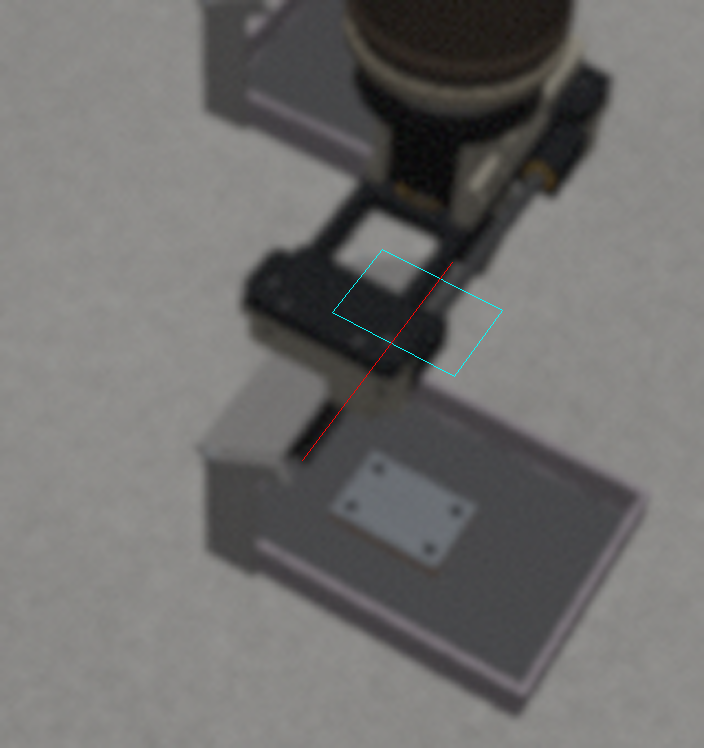

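It flipped: the plate lies steel side up in the tray at about (403,512) in the crop. I'll raise the arm clear and check the plate's pose and the bystanders.

```bash
python3 -m handwheel '[{"gripper":9.1,"linear":[0,0,-2],"yaw":0},{"gripper":9.1,"linear":[0,0,-5],"yaw":0},{"gripper":9.1,"linear":[0,0,-8],"yaw":0},{"gripper":9.1,"linear":[0,0,-10],"yaw":0},{"gripper":9.1,"linear":[0,0,-10],"yaw":0},{"gripper":9.1,"linear":[0,0,-10],"yaw":0},{"gripper":9.1,"linear":[0,0,-10],"yaw":0}]'; python3 look.py fin; python3 - <<'E'
from h import *
s=load('side_l.pkl');s0=load('side0.pkl')
uv=(np.array([(378,452),(476,502),(436,570),(330,512)])+.5)/4.4-.5+[220,110]
w=unproj(s,uv,.012); print('plate z=.012 corners',w.round(4),'sides',np.linalg.norm(np.diff(w,axis=0),axis=1).round(4))
c=w.mean(0)[:2]-[.541,.1172];a=.318;print('stand frame',c@np.array([[np.cos(a),-np.sin(a)],[np.sin(a),np.cos(a)]]))
for n,lo,hi in(('blue',(100,150,40),(130,255,255)),):
    for d in(s0,s):
        m=cv2.inRange(cv2.cvtColor(d['frame'],cv2.COLOR_RGB2HSV),lo,hi)[280:350,140:200];print(n,np.argwhere(m).mean(0))
a=s0['frame'][290:380,140:210].astype(int);b=s['frame'][290:380,140:210].astype(int);print('diff',abs(a-b).mean(),abs(a-b).max())
o=np.hstack([cv2.resize(d['frame'][240:390,120:240,::-1],None,fx=3,fy=3) for d in(s0,s)]);cv2.imwrite('pics/bys.png',o)
E
```

```text
time: 13.8
position: [0.5562, 0.1219, 0.2241]
tool_rot: [[0.95, 0.311, -0.001], [0.311, -0.95, -0.0], [-0.001, 0.0, -1.0]]
contact_force: [-0.1, -0.3, -0.6]
opening: 0.992
plate z=.012 corners [[0.529  0.1373 0.012 ]
 [0.5851 0.1575 0.012 ]
 [0.6027 0.1135 0.012 ]
 [0.5419 0.093  0.012 ]] sides [0.0596 0.0474 0.0642]
stand frame [0.0250274 0.0003258]
blue [33.16535433 28.94291339]
blue [33.03529412 28.88039216]
diff 5.037407407407407 104
```

View pics/fin_side.png

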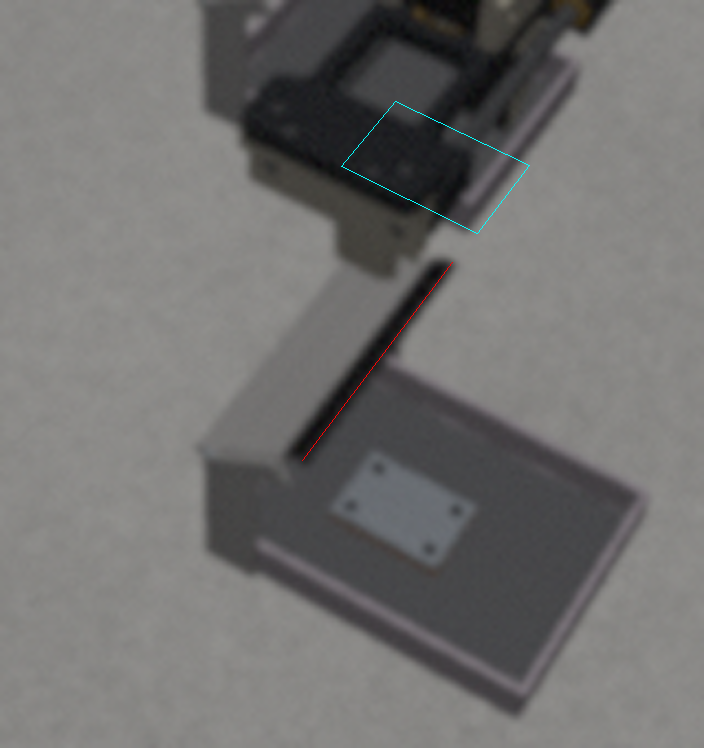

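View pics/bys.png

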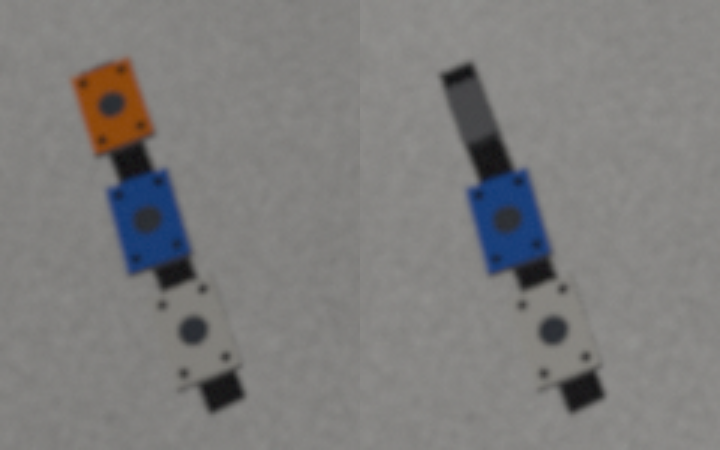

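The plate lies flat in the tray at stand x ≈ +25 mm, y ≈ 0. It hasn't moved between the two pictures, the bystanders are where they started, and the gripper is clear. Handing in.

```bash
python3 -c "
from plant import manip
print(manip.finish_job())"
```

```text
the job is handed in; nothing more can be done
None
```

I picked up the orange plate and dropped it level over the crest of the stand farthest to the robot's right. It flipped by itself into that stand's tray, and I handed the job in at about 14 s. No verdict was reported.

- **Drop:** I let it go with its middle about 17 mm past the crest and its underside about 40 mm above it.
- **Final position:** the last picture shows it steel side up, flat in the tray at stand x ≈ +25 mm, y ≈ 0. It did not move between the two pictures taken after the drop.
- **Other plates:** in the before and after pictures, the blue plate's centre is within 0.2 px of where it started. The white plate looks unmoved by eye; I did not measure it.
- **Robot:** the open gripper was about 10 cm above the drop height and the force reading was near zero.

**Checks that disagreed:**
- **Tool height:** the fingertips were about 36 mm higher than the reported TCP height. My first close reached 3 cm above the plate without touching anything. I confirmed the offset from the pictures and a careful descent, gripped at 4.37 cm on the second try, and the offset held again at the stand.
- **Crest position:** my fitted crest line sat about 2 mm off the dark edge in the side view, which is within the calibration error.

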